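Load the jig from the push-to-open drawer and stow the flat bar

ROBOT

A 7-joint arm with a two-finger parallel gripper is mounted at the origin on a cart in front of the work surface, level with it; the furniture and walls round the work are solid. World frame = base frame: x ahead of the robot, y to its left, z up, the work surface at z = 0. Lengths are in m, angles in degrees, forces in N, time in s.
With the tool pointing down it reaches from about 0.425 to 0.875 m from the base axis. Payload 4.7 kg.
Tool frame: the origin (TCP) lies midway between the tips of the shut fingers; the grasp point (between the pads) lies 19 mm behind it; z points along the fingers, y is the direction in which the jaws open and shut (so a half turn about z gives the same grasp; the last joint's range is limited). The gripper opens to 87 mm and grips with 3 to 60 N. Pads are 19 mm wide; open, the fingers measure 117 mm over their backs; the gripper's body (75 mm by 190 mm) begins 51 mm behind the grasp point.
Start: joints at [0.808, 18.392, -4.016, 83.108, 1.295, 78.541, -3.26], TCP at [0.65, -0, 0.223] pointing down, gripper open.
Joint ranges: [-163.93, 163.93], [-17.29, 119.83], [-79.2, 71.16], [3.27, 140.29], [-89.18, 269.18], [5.43, 117.66], [-154.24, 154.24]. Speed limits (degrees/s): [147.25, 147.25, 180, 180, 180, 180, 180].

INTERFACE

Orientations are given as [roll, pitch, yaw] about the fixed x, y, z axes, in that order (R = Rz(yaw) Ry(pitch) Rx(roll)).
In Python, from cell import env gives the robot as it stands.
- The arm moves only by the tool apply_moves, never from a script. Its argument "targets" is a list of rows, each a list of 2 entries, a list of its own where there are three numbers: the shift along the world's x, y, z in mm, then the turn, a rotation vector about the world's x, y, z in rad. A call has 1 to 8 rows; each row is the pose to reach, as a shift and turn from the pose commanded when the call began; what a row does not reach only later rows make up. A row lasts 1/10 s, in which the tool goes at most 50 mm and 8.59 degrees, less where a joint would pass 70% of its speed; a pose out of reach is approached as far as the arm can. A call with a gripper value outside its range is refused whole. "hand" is the finger opening in mm, from 0 to 87, set as the call begins (left out, the last holds). The fingers move at their own pace and stop on an object; "squeeze" is the grip in N (left out, the last holds). Time passes only in rows, so rows that repeat a pose let the fingers close. It gives the time, the measured TCP pose, the force and the opening at its end, in the units of the state.
- env.get_obs(): the state, without advancing time (a new reading comes with each control period).
- env.read_camera(name): name is "scene" or "side" or "wrist"; returns a dict with "image" (400x640x3 uint8, red, green, blue), "camera_matrix" (3x3 intrinsics, pixels), "camera_from_world" (4x4, takes a point from world to camera coordinates); the wrist camera has in their place "mount" (4x4, takes a point from camera to tool coordinates, whose origin is the TCP and whose axes are the flange's). Camera axes: x right, y down, z forward; pixel columns grow to the right and rows downward; lengths in m; the calibration is good to about 2 mm. A picture is of the moment at which its call begins: read the wrist's pose just before it. There is no depth.
- env.sign_off(): hands the job in, once; it reports no verdict.
Trained networks look in a picture, given as the dict that the camera call returned (one of the last four; its "shot" number tells which), for a name from the list of things; names that differ only in an ending like _2 or _b are one class to them, and where a whole thing is asked for, a point or a joint stands for the part that bears it (a point fixed in the world has none). Each returns a list of dicts, best first, with "conf" (0 to 1); they miss things now and then, are a little off and sometimes report something else, mostly with a low value. They report only what shows in the picture. A call takes as long as a camera call.
- env.regions_of(picture, target): "region" (400x640 bool, what is visible of it) and "rect" ([left, top, right, bottom] in pixels, round what is visible of it).
The state is a dict: "time_s": time; "qpos": joint angles; "joint_velocities": joint speeds; "effort": joint torques, N m; "tool_pos": TCP position; "tool_rot": TCP orientation; "force": force on the tool from outside, world axes, zero at the start; "wrist_torque": the same for the moment, N m; "grip_width": finger opening in m.
Only numpy, scipy, OpenCV 4.12 (cv2) and the standard library are available. Lean on these libraries where they do the work, as an engineer would, in place of code of your own. Each camera call takes 0.05 s, during which the arm holds its last target. There are 200 camera calls.

TASK

Press the release button on the drawer unit and keep clear while the drawer springs out by itself. Clear the flat bar off the jig, take every square tube out of the drawer and lay each in a fence corner of its own on the jig (any corner), lengthwise along the side fence, pushed square and flush against both the side fence and the end fence. Finish with the flat bar lying flat in the drawer and the drawer pushed shut so that it stays latched; leave the tin, the magnet and the pliers where they are.

Things in the scene. Friction and masses are not known exactly. Their poses are not given: they have to be found in the camera images.
- drawer_unit: Low grey sheet-steel drawer unit fixed to the table, 226 mm wide, 66 mm high, with one shallow drawer. Origin: on the table top, 25 mm in front of the middle of its front face; its x axis points from the front to the back, y to the left, z up. The unit spans x = 25 to 175 mm, y = -113 to 113 mm; its top is flat but for the button. The drawer slides out to -x.
- drawer (a joint): The sprung drawer, m: 0 shut and latched, 0.110 fully out; it can be pushed 4 mm past shut (-0.004). A spring always pushes it out (5 N shut, 1.6 N fully out). Pushed home, the latch snaps in behind it at about 0 (some 10 N along the slide needed just before) and holds it; latched, it cannot be pulled open.
- drawer_front (a point): Centre of the drawer's front face, 34 mm above the table; moves with the drawer; axes as the unit's. The front is a flat plate 226 mm wide, 4 to 63 mm above the table, with no handle. Behind it the open tray: floor 9 mm above the table, inside from 6 to 115 mm behind the front face, 210 mm wide, side and back walls up to 26 mm above the table.
- release_button (a joint): The push-to-release latch button, m: 0 up, 0.010 fully down. Springs back. The latch lets go at about 0.006 to 0.009; 1.2 N to start, 3.5 N fully down.
- button_top (a point): Middle of the top of the round black release button (27 mm diameter), 77 mm above the table on top of the drawer unit, 50 mm behind its front face; it is pressed straight down.
- jig: Fixed jig: dark steel plate 130 (x) x 295 (y) x 10 mm with 3 equal fence corners. Origin: middle of its underside; x to the back, y left, z up. Each corner has a side fence on its right (-y; x = -35 to 35 mm, inner faces at y = -135, -40, 55 mm) and an end fence at its back (+x; inner face at x = 50 mm, 26 mm long). Fences: 8 mm thick, 20 mm high over the plate; 87 mm free from a side fence to the next.
- corner_0 (a point): Where the centre of a tube lies when it is seated flush in jig corner 0 (0 = rightmost, 2 = leftmost), long axis along x; 25 mm above the table, 37.5 mm in front (-x) of the end fence's face and 15 mm to the left (+y) of the side fence's face. Axes as the jig's.
- corner_1 (a point): Where the centre of a tube lies when it is seated flush in jig corner 1 (0 = rightmost, 2 = leftmost), long axis along x; 25 mm above the table, 37.5 mm in front (-x) of the end fence's face and 15 mm to the left (+y) of the side fence's face. Axes as the jig's.
- corner_2 (a point): Where the centre of a tube lies when it is seated flush in jig corner 2 (0 = rightmost, 2 = leftmost), long axis along x; 25 mm above the table, 37.5 mm in front (-x) of the end fence's face and 15 mm to the left (+y) of the side fence's face. Axes as the jig's.
- tube_a_centre (a point): Centre of a square steel tube offcut, 75 mm long, 30 x 30 mm section, 3 mm wall, dark with rust, 0.15 to 0.3 kg; starts lying on the drawer's floor, roughly along the drawer's x axis. Its own y axis is its long axis. None if this tube is absent. All tubes are alike.
- tube_b_centre (a point): Centre of a square steel tube offcut, 75 mm long, 30 x 30 mm section, 3 mm wall, dark with rust, 0.15 to 0.3 kg; starts lying on the drawer's floor, roughly along the drawer's x axis. Its own y axis is its long axis. None if this tube is absent. All tubes are alike.
- tube_c_centre (a point): Centre of a square steel tube offcut, 75 mm long, 30 x 30 mm section, 3 mm wall, dark with rust, 0.15 to 0.3 kg; starts lying on the drawer's floor, roughly along the drawer's x axis. Its own y axis is its long axis. None if this tube is absent. All tubes are alike.
- flat_bar_centre (a point): Centre of a flat steel bar offcut 170 x 25 x 10 mm, 0.34 kg; its own y axis is its long axis, z its thickness. Starts lying across the tops of the jig's side fences (its centre 35 mm above the table), roughly along the jig's y. In the drawer it fits only across (along the unit's y) or nearly so, once the tubes are out. It may be laid aside meanwhile, for instance on the drawer unit's flat top.
- tin: Bystander: the grey tin (standing, 74 mm diameter, 69 mm high), origin in the middle of its underside; to be left alone.
- magnet: Bystander: the red triangular welding magnet (70 x 70 x 16 mm), origin in the middle of its underside; to be left alone.
- pliers: Bystander: the yellow-handled pliers (51 x 179 x 12 mm, lying), origin in the middle of its underside; to be left alone.

How it is judged:
By the outcome, as a careful person would: the job done as asked, in the order asked, and still so for the second after the job is handed in, with the robot touching nothing.
Of tube_a, tube_b, tube_c only 2 to 3 are there at a start; the rules pass over those that are not, and their reading is None.
At some moment in a run one of tube_a, tube_b, tube_c may be knocked a few centimetres aside while the robot is not near it.
Once in a run the grip may slacken for a moment while it holds something.
It also fails if it takes over 210 s, if anything falls off the work surface, if the arm or the gripper's body presses on something with over 40 N, if the wrist force passes 120 N, or if a joint passes its speed limit or range.

## Working session

There is one attempt and no reset: what is moved stays moved. The work goes in short steps, Python scripts to look and compute and a tool call to move; the robot and the scene stay as the last step left them, time stands still between calls to the robot, and variables do not carry over. Pictures are saved under pics/ and viewed, about 12 in all and at most 16, crops included, and the job is handed in when it is done.

Besides the shell and the picture viewer there is one more tool, called after "Request:" as name(argument=value, ...), one argument or row to a line, values as JSON. apply_moves: Moves the arm, as the interface text tells. Its arguments: {"type":"object","properties":{"targets":{"type":"array","items":{"type":"array"}},"hand":{"type":"number"},"squeeze":{"type":"number"}},"required":["targets"]}

```bash
ls; mkdir -p pics; cat > h.py <<'E'
import numpy as np, cv2
from cell import env
from scipy.spatial.transform import Rotation as R
def pose():
    o=env.get_obs(); return o
def snap(name,fn=None):
    o=env.get_obs(); p=env.read_camera(name)
    if name=="wrist":
        T=np.eye(4); T[:3,:3]=R.from_euler('xyz',o["tool_rot"],degrees=True).as_matrix(); T[:3,3]=o["tool_pos"]
        p["cfw"]=np.linalg.inv(T@np.array(p["mount"]))
    else: p["cfw"]=np.array(p["camera_from_world"])
    if fn: cv2.imwrite("pics/"+fn,p["image"][:,:,::-1])
    return p
def proj(p,X):
    X=np.atleast_2d(X); c=X@p["cfw"][:3,:3].T+p["cfw"][:3,3]; u=c@np.array(p["camera_matrix"]).T
    return u[:,:2]/u[:,2:]
def ray(p,uv,z):
    uv=np.atleast_2d(np.array(uv,float)); K=np.array(p["camera_matrix"])
    d=np.c_[uv,np.ones(len(uv))]@np.linalg.inv(K).T
    Rm=p["cfw"][:3,:3]; o=-Rm.T@p["cfw"][:3,3]; d=d@Rm
    return o+d*((z-o[2])/d[:,2])[:,None]
def find(p,t,z,n=3):
    q={k:v for k,v in p.items() if k!="cfw"}
    for r in env.regions_of(p,t)[:n]:
        m=r["region"].astype(np.uint8); ys,xs=np.nonzero(m)
        pts=ray(p,np.c_[xs,ys],z)[:,:2].astype(np.float32)
        b=cv2.minAreaRect(pts*1000)
        print(t,round(r["conf"],2),[int(v) for v in r["rect"]],"mean",(pts.mean(0)*1000).round(),"rect c",np.round(b[0]),"s",np.round(b[1]),"a",round(b[2],1))
E
python3 - <<'E'
from h import *
print(env.get_obs())
for n in ("scene","wrist","side"):
    p=snap(n,n+"0.png"); print(n,p.get("shot"))
    for t,z in (("drawer_unit",.066),("jig",.01),("flat_bar_centre",.04),("button_top",.077),("tin",.069),("magnet",.016),("pliers",.012)): find(p,t,z,1)
a=[cv2.imread(f"pics/{n}0.png") for n in ("scene","side")]
E
```

```text
pics
{'time_s': 0.0, 'qpos': array([ 0.80877492, 18.43948232, -4.01630852, 83.17603892,  1.29507895,
       78.54057138, -3.25898203]), 'joint_velocities': array([-0.06740175, -0.03713231, -0.02356337,  0.02094484, -0.03813366,
       -0.07666384, -0.06929064]), 'effort': array([-2.58547143e-04, -4.91284704e+01, -4.03903294e-01, -3.12526345e+01,
       -6.40594075e-02,  4.37659642e-02,  1.61017233e-04]), 'tool_pos': array([ 6.49437054e-01, -5.36156211e-05,  2.21446871e-01]), 'tool_rot': array([-1.79889160e+02,  5.63403467e-03,  9.00027765e+01]), 'force': array([-0.23409656,  0.45871929,  0.22460082]), 'wrist_torque': array([3.54444173e-03, 3.84575531e-02, 2.44436608e-05]), 'grip_width': 0.08720505009702031}
scene 1
drawer_unit 0.64 [275, 158, 345, 204] mean [609. 143.] rect c [611. 154.] s [229. 332.] a 4.5
jig 0.82 [294, 205, 376, 263] mean [ 526. -142.] rect c [ 537. -126.] s [313. 148.] a 86.5
flat_bar_centre 0.71 [318, 211, 357, 238] mean [ 540. -135.] rect c [ 540. -130.] s [ 40. 182.] a 2.8
tin 0.63 [343, 187, 362, 212] mean [658. -60.] rect c [659. -58.] s [186.  67.] a 51.5
p
[... 235 characters left out ...]
 542. -114.] rect c [ 541. -107.] s [ 30. 147.] a 3.4
tin 0.79 [332, 150, 408, 232] mean [693.  -8.] rect c [694.  -9.] s [71. 80.] a 5.4
side 3
drawer_unit 0.96 [318, 217, 419, 295] mean [677. 216.] rect c [672. 209.] s [217. 237.] a 6.7
jig 0.79 [243, 179, 341, 235] mean [ 544. -113.] rect c [ 537. -128.] s [317. 141.] a 86.1
flat_bar_centre 0.59 [265, 188, 317, 204] mean [ 548. -113.] rect c [ 547. -117.] s [ 40. 177.] a 2.3
tin 0.96 [272, 220, 304, 249] mean [726.  10.] rect c [727.   7.] s [137.  73.] a 32.3
magnet 0.94 [448, 261, 477, 286] mean [577. 425.] rect c [574. 429.] s [90. 59.] a 22.1
pliers 0.71 [212, 156, 252, 174] mean [ 456. -435.] rect c [ 457. -428.] s [181.  65.] a 87.2
```

```bash
python3 - <<'E'
import cv2,numpy as np
a=cv2.imread("pics/scene0.png")[130:330,240:440]; b=cv2.imread("pics/side0.png")[140:310,200:500]; w=cv2.imread("pics/wrist0.png")
a=cv2.resize(a,(300,300),interpolation=cv2.INTER_CUBIC); b=cv2.resize(b,(500,300),interpolation=cv2.INTER_CUBIC); w=cv2.resize(w,(480,300))
cv2.imwrite("pics/c0.png",np.vstack([np.hstack([a,b]),np.hstack([w,np.zeros((300,320,3),np.uint8)])]))
E
```

```text
(no output)
```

View pics/c0.png

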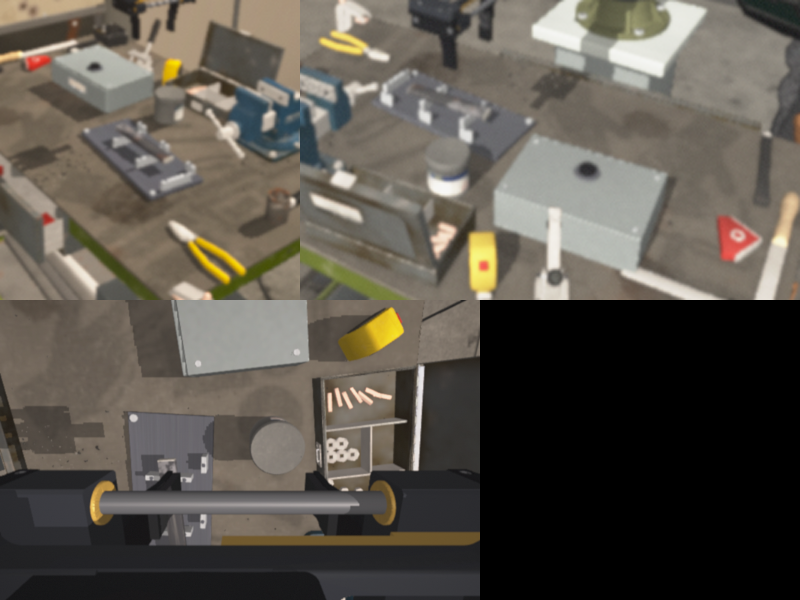

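The side view shows the unit (front facing the robot, button at ~(335,235) full-image pixels), the jig with the bar across its fences, and the tin between them. I'm moving to look from closer.

Request:
apply_moves(
  targets=[
    [[-10, 40, 30], [0, 0, 0]],
    [[-20, 80, 60], [0, 0, 0]],
    [[-20, 80, 60], [0, 0, 0]],
    [[-20, 80, 60], [0, 0, 0]],
    [[-20, 80, 60], [0, 0, 0]],
  ],
  hand=0,
)

```text
time_s: 1.7
tool_pos: [0.6299, 0.0784, 0.2817]
tool_rot: [-179.9, 0.1, 89.9]
force: [0.0, -0.4, -0.2]
grip_width: 0.0549
```

```bash
python3 - <<'E'
from h import *
o=env.get_obs(); print(o["tool_pos"],o["tool_rot"],o["force"],o["grip_width"])
p=snap("wrist","w1.png"); print(np.round(p["mount"],3), ray(p,[[320,200],[0,0],[639,0],[0,399]],.066).round(3))
find(p,"drawer_unit",.066,2); find(p,"button_top",.077,2)
for n in ("scene","side"):
    p=snap(n); find(p,"button_top",.077,2); find(p,"release_button",.077,1)
E
```

```text
[0.6299166  0.07839761 0.28174452] [-1.79944416e+02  8.22605975e-02  8.99153501e+01] [ 0.02482596 -0.37480506 -0.19792765] 0.05493396997528687
[[-0.001 -0.968 -0.25   0.068]
 [ 1.    -0.    -0.001 -0.   ]
 [ 0.001 -0.25   0.968 -0.163]
 [ 0.     0.     0.     1.   ]] [[ 0.625  0.047  0.066]
 [ 0.298  0.26   0.066]
 [ 0.952  0.258  0.066]
 [ 0.172 -0.243  0.066]]
drawer_unit 0.7 [253, 1, 411, 171] mean [642. 179.] rect c [643. 178.] s [158. 180.] a 6.2
button_top 0.87 [300, 44, 327, 76] mean [619. 198.] rect c [619. 198.] s [25. 27.] a 46.3
release_button 0.62 [314, 213, 358, 239] mean [ 503. -179.] rect c [ 503. -175.] s [ 32. 169.] a 2.7
button_top 0.38 [368, 231, 378, 240] mean [624. 201.] rect c [623. 201.] s [33. 23.] a 24.8
release_button 0.43 [367, 232, 381, 240] mean [625. 201.] rect c [625. 202.] s [28. 24.] a 32.3
```

View pics/w1.png

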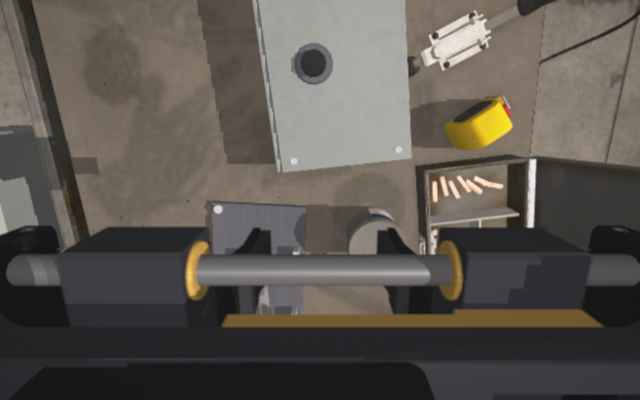

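The picture shows the button at (313,63), about (0.619, 0.198), and the unit turned roughly +5°.

Request:
apply_moves(
  targets=[
    [[-4, 40, -40], [0, 0, 0]],
    [[-8, 80, -80], [0, 0, 0]],
    [[-11, 118, -120], [0, 0, 0]],
    [[-11, 118, -165], [0, 0, 0]],
    [[-11, 118, -185], [0, 0, 0]],
    [[-11, 118, -195], [0, 0, 0]],
    [[-11, 118, -200], [0, 0, 0]],
    [[-11, 118, -204], [0, 0, 0]],
  ],
)

```text
time_s: 2.95
tool_pos: [0.6205, 0.1975, 0.0801]
tool_rot: [179.8, -0.0, 89.9]
force: [0.7, 0.4, 0.1]
grip_width: 0.0004
```

Request:
apply_moves(
  targets=[
    [[0, 0, -3], [0, 0, 0]],
    [[0, 0, -6], [0, 0, 0]],
    [[0, 0, -8], [0, 0, 0]],
    [[0, 0, -10], [0, 0, 0]],
    [[0, 0, -10], [0, 0, 0]],
  ],
)

```text
time_s: 3.45
tool_pos: [0.6197, 0.1979, 0.069]
tool_rot: [179.9, -0.0, 90.0]
force: [0.9, -0.4, 3.4]
grip_width: 0.0001
```

```bash
python3 - <<'E'
from h import *
o=env.get_obs(); print(o["tool_pos"],o["force"],o["grip_width"])
p=snap("side"); find(p,"drawer_front",.034,1);find(p,"drawer_unit",.066,1);find(p,"tube_a_centre",.039,3)
E
```

```text
[0.61968828 0.19789096 0.06899788] [ 0.86095008 -0.44526705  3.38531517] 0.00011888667617039004
drawer_front 0.55 [342, 212, 419, 238] mean [519. 225.] rect c [526. 178.] s [ 21. 235.] a 7.7
drawer_unit 0.64 [316, 215, 418, 293] mean [682. 223.] rect c [668. 209.] s [224. 235.] a 6.7
```

Request:
apply_moves(
  targets=[
    [[0, 0, 15], [0, 0, 0]],
    [[0, -20, 60], [0, 0, 0]],
    [[-30, -60, 90], [0, 0, 0]],
    [[-60, -90, 130], [0, 0, 0]],
    [[-90, -120, 170], [0, 0, 0]],
    [[-99, -138, 211], [0, 0, 0]],
    [[-99, -138, 211], [0, 0, 0]],
  ],
  hand=60,
)

```text
time_s: 4.35
tool_pos: [0.5194, 0.0579, 0.2848]
tool_rot: [179.7, -0.0, 89.9]
force: [1.0, -0.8, 0.3]
grip_width: 0.0484
```

```bash
python3 - <<'E'
from h import *
o=env.get_obs(); print(o["tool_pos"],o["force"],o["grip_width"])
p=snap("wrist","w2.png"); find(p,"drawer_unit",.066,1); find(p,"drawer_front",.063,1); find(p,"tube_a_centre",.039,4); find(p,"jig",.01,1);find(p,"button_top",.077,1)
E
```

```text
[0.51943288 0.05789895 0.28475177] [ 0.99963055 -0.7769252   0.29590634] 0.04840279602198291
drawer_unit 0.86 [253, 0, 509, 165] mean [593. 167.] rect c [589. 168.] s [267. 172.] a 5.8
drawer_front 0.65 [286, 185, 386, 314] mean [530. -27.] rect c [533. -45.] s [174. 114.] a 86.9
tube_a_centre 0.83 [293, 0, 328, 44] mean [506. 227.] rect c [506. 227.] s [31. 46.] a 7.7
jig 0.6 [287, 182, 385, 314] mean [532. -49.] rect c [535. -70.] s [198. 130.] a 86.8
button_top 0.75 [403, 27, 431, 57] mean [617. 197.] rect c [617. 197.] s [27. 25.] a 44.7
```

View pics/w2.png

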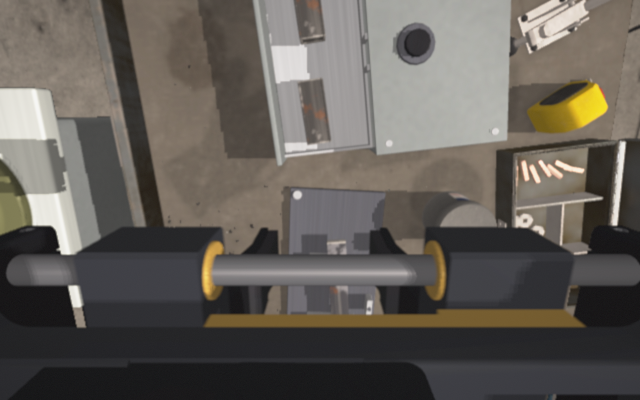

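The drawer is out, with tubes at (315,112) and (310,15), and space further left not yet seen. Next I'm looking at the bar and jig.

Request:
apply_moves(
  targets=[
    [[0, -50, 0], [0, 0, 0]],
    [[0, -100, 0], [0, 0, 0]],
    [[0, -150, 0], [0, 0, 0]],
    [[10, -200, 0], [0, 0, 0]],
    [[10, -250, 0], [0, 0, 0]],
    [[15, -275, 0], [0, 0, 0]],
    [[15, -275, 0], [0, 0, 0]],
    [[15, -275, 0], [0, 0, 0]],
  ],
  hand=60,
)

```text
time_s: 5.45
tool_pos: [0.535, -0.214, 0.2774]
tool_rot: [-179.8, -0.1, 90.0]
force: [0.4, -0.5, -0.3]
grip_width: 0.06
```

```bash
python3 - <<'E'
from h import *
o=env.get_obs(); print(o["tool_pos"],o["force"],o["grip_width"])
p=snap("wrist","w3.png"); find(p,"flat_bar_centre",.04,1); find(p,"jig",.01,1)
cv2.imwrite("pics/w3c.png",cv2.resize(p["image"][0:260,190:490,::-1],None,fx=2.2,fy=2.2,interpolation=cv2.INTER_CUBIC))
E
```

```text
[ 0.53495367 -0.2140226   0.27743924] [ 0.37556955 -0.48917274 -0.26458748] 0.059994971277378524
flat_bar_centre 0.86 [319, 11, 342, 165] mean [ 541. -117.] rect c [ 541. -122.] s [ 26. 170.] a 3.0
jig 0.71 [268, 0, 380, 210] mean [ 530. -137.] rect c [ 531. -142.] s [257. 132.] a 86.8
```

View pics/w3c.png

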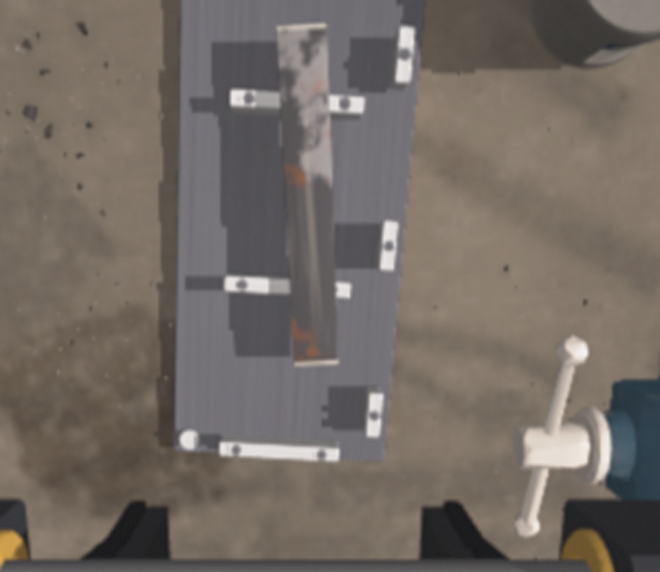

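The crop shows the bar clearly (full-image centre about (330,89)) plus all three side and end fences. I'm fitting the jig and bar poses from these.

```bash
cat > jf.py <<'E'
import numpy as np
from scipy.spatial.transform import Rotation as R
K=None
E
python3 - <<'E'
from h import *
from scipy.optimize import least_squares
p=snap("wrist")
W=[((220,449),(-35,-139),.03),((340,455),(35,-139),.03),((225,284),(-35,-44),.03),((351,291),(35,-44),.03),((230,97),(-35,51),.03),((365,105),(35,51),.03),((175,447),(-65,-147.5),.01),((384,461),(65,-147.5),.01)]
X=np.array([ray(p,[u[0]/2.2+190,u[1]/2.2],z)[0,:2]*1000 for u,_,z in W]); J=np.array([j for _,j,_ in W],float)
def f(v): c,s=np.cos(v[2]),np.sin(v[2]); return (J@np.array([[c,s],[-s,c]])+v[:2]-X).ravel()
r=least_squares(f,[537,-128,-.05]); print(r.x[:2],np.degrees(r.x[2])); print(r.fun.reshape(-1,2).round(1))
c,s=np.cos(r.x[2]),np.sin(r.x[2])
for i,y in enumerate((-120,-25,70)): print("corner",i,np.array([[c,-s],[s,c]])@[12.5,y]+r.x[:2])
for u in [(367,415),(383,245),(399,53)]: 
    w=ray(p,[u[0]/2.2+190,u[1]/2.2],.03)[0,:2]*1000; print("endface jig x,y",np.array([[c,s],[-s,c]])@(w-r.x[:2]))
print("bar ends",ray(p,[[302/2.2+190,26/2.2],[315/2.2+190,361/2.2]],.04)*1000)
E
```

```text
[ 533.7720031  -119.97434321] -3.013458804369591
[[ 0.1  0.8]
 [-0.6  0.6]
 [ 0.2  0.6]
 [ 0.   0.5]
 [ 0.6 -0.3]
 [-0.2 -0.3]
 [-0.4 -1.8]
 [ 0.3 -0.1]]
corner 0 [ 539.94625427 -240.46554049]
corner 1 [ 544.94045494 -145.59690521]
corner 2 [549.9346556  -50.72826993]
endface jig x,y [  49.59554021 -114.54975803]
endface jig x,y [ 50.66842876 -18.8549349 ]
endface jig x,y [50.67785629 76.94317795]
bar ends [[ 538.28702322  -36.08161433   40.        ]
 [ 546.46405398 -204.03901827   40.        ]]
```

Request:
apply_moves(
  targets=[
    [[4, 50, 0], [0, 0, 0.025]],
    [[7, 103, 0], [0, 0, 0.049]],
    [[7, 103, -50], [0, 0, 0.049]],
    [[7, 103, -100], [0, 0, 0.049]],
    [[7, 103, -150], [0, 0, 0.049]],
    [[7, 103, -190], [0, 0, 0.049]],
    [[7, 103, -210], [0, 0, 0.049]],
    [[7, 103, -210], [0, 0, 0.049]],
  ],
  hand=44,
)

```text
time_s: 6.45
tool_pos: [0.5391, -0.1102, 0.0662]
tool_rot: [-179.6, -0.1, 92.9]
force: [-0.8, 0.7, 0.6]
grip_width: 0.044
```

Request:
apply_moves(
  targets=[
    [[0, 0, -15], [0, 0, 0]],
    [[0, 0, -30], [0, 0, 0]],
    [[0, 0, -40], [0, 0, 0]],
    [[0, 0, -47], [0, 0, 0]],
    [[0, 0, -47], [0, 0, 0]],
  ],
)

```text
time_s: 6.95
tool_pos: [0.5413, -0.1119, 0.0216]
tool_rot: [-179.9, -0.0, 92.8]
force: [-0.1, -0.3, 0.7]
grip_width: 0.0442
```

Request:
apply_moves(
  targets=[
    [[0, 0, 0], [0, 0, 0]],
    [[0, 0, 0], [0, 0, 0]],
    [[0, 0, 0], [0, 0, 0]],
    [[0, 0, 0], [0, 0, 0]],
    [[0, 0, 0], [0, 0, 0]],
    [[0, 0, 0], [0, 0, 0]],
  ],
  hand=0,
  squeeze=40,
)

```text
time_s: 7.55
tool_pos: [0.5421, -0.1121, 0.0231]
tool_rot: [180.0, 0.0, 92.8]
force: [-2.0, -0.6, 4.8]
grip_width: 0.0245
```

```bash
python3 - <<'E'
from h import *
p=snap("wrist"); T=np.eye(4); T[:3,:3]=R.from_euler('xyz',[-179.94,.08,89.915],degrees=True).as_matrix(); T[:3,3]=[.6299,.0784,.2817]
p["cfw"]=np.linalg.inv(T@np.array(p["mount"]))
for z in (.0,.03,.06,.09,.12): print(z,ray(p,[[414,65],[425,45],[490,40],[455,65]],z)[:,:2].round(3).tolist())
uc=[[278,172],[411,160],[255,0],[406,0]]
w=ray(p,uc,.066)[:,:2]; print("unit corners",w.round(3)); d=w[1]-w[0]; print(np.degrees(np.arctan2(d[1],d[0])),np.linalg.norm(d)); d=w[2]-w[0]; print(np.degrees(np.arctan2(-d[0],d[1])))
s=snap("side","s1.png")
for z in (.0,.03,.06,.09,.12): print(z,ray(s,[[350,300],[350,262],[345,310]],z)[:,:2].round(3).tolist())
E
```

```text
0.0 [[0.743, 0.205], [0.755, 0.228], [0.835, 0.234], [0.795, 0.205]]
0.03 [[0.736, 0.201], [0.747, 0.223], [0.821, 0.228], [0.784, 0.201]]
0.06 [[0.728, 0.197], [0.738, 0.217], [0.808, 0.222], [0.773, 0.197]]
0.09 [[0.72, 0.193], [0.73, 0.212], [0.794, 0.216], [0.761, 0.193]]
0.12 [[0.713, 0.189], [0.722, 0.206], [0.78, 0.21], [0.75, 0.189]]
unit corners [[0.576 0.081]
 [0.73  0.094]
 [0.559 0.259]
 [0.714 0.259]]
5.092916843920546 0.15407281798061892
5.440696759097417
0.0 [[0.784, 0.225], [0.668, 0.163], [0.817, 0.229]]
0.03 [[0.809, 0.236], [0.697, 0.177], [0.841, 0.241]]
0.06 [[0.834, 0.248], [0.727, 0.191], [0.864, 0.252]]
0.09 [[0.859, 0.259], [0.756, 0.205], [0.888, 0.263]]
0.12 [[0.883, 0.271], [0.786, 0.219], [0.911, 0.274]]
```

Request:
apply_moves(
  targets=[
    [[0, 0, 30], [0, 0, 0]],
    [[0, 0, 75], [0, 0, 0]],
    [[0, 10, 115], [0, 0, 0]],
    [[15, 50, 120], [0, 0, 0.01]],
    [[30, 95, 120], [0, 0, 0.02]],
    [[45, 140, 120], [0, 0, 0.03]],
    [[60, 185, 120], [0, 0, 0.045]],
    [[75, 230, 120], [0, 0, 0.045]],
  ],
)

```text
time_s: 8.45
tool_pos: [0.6169, 0.1197, 0.1413]
tool_rot: [-179.9, -0.0, 95.4]
force: [0.2, -0.2, -4.3]
grip_width: 0.0245
```

Request:
apply_moves(
  targets=[
    [[25, 45, 0], [0, 0, 0]],
    [[50, 92, 0], [0, 0, 0]],
    [[50, 92, 0], [0, 0, 0]],
    [[50, 92, -40], [0, 0, 0]],
    [[50, 92, -65], [0, 0, 0]],
    [[50, 92, -75], [0, 0, 0]],
    [[50, 92, -75], [0, 0, 0]],
  ],
)

```text
time_s: 9.15
tool_pos: [0.6661, 0.2098, 0.067]
tool_rot: [-179.9, 0.0, 95.4]
force: [-0.1, -0.5, -2.8]
grip_width: 0.0244
```

Request:
apply_moves(
  targets=[
    [[0, 0, -4], [0, 0, 0]],
    [[0, 0, -6], [0, 0, 0]],
    [[0, 0, -8], [0, 0, 0]],
    [[0, 0, -8], [0, 0, 0]],
  ],
)

```text
time_s: 9.55
tool_pos: [0.6671, 0.21, 0.0664]
tool_rot: [179.9, -0.0, 95.4]
force: [-13.6, -3.7, 26.5]
grip_width: 0.0246
```

Request:
apply_moves(
  targets=[
    [[0, 0, 7], [0, 0, 0]],
    [[0, 0, 7], [0, 0, 0]],
  ],
)

```text
time_s: 9.75
tool_pos: [0.6679, 0.2101, 0.0676]
tool_rot: [179.8, -0.0, 95.4]
force: [0.5, -0.3, -4.1]
grip_width: 0.0243
```

Request:
apply_moves(
  targets=[
    [[0, 0, 0], [0, 0, 0]],
    [[0, 0, 0], [0, 0, 0]],
    [[0, 0, 0], [0, 0, 0]],
    [[0, 0, 0], [0, 0, 0]],
  ],
  hand=34,
)

```text
time_s: 10.15
tool_pos: [0.6674, 0.21, 0.0665]
tool_rot: [180.0, -0.0, 95.4]
force: [1.5, 0.4, 1.0]
grip_width: 0.0334
```

Request:
apply_moves(
  targets=[
    [[0, 0, 30], [0, 0, 0]],
    [[-10, -20, 60], [0, 0, 0]],
    [[-40, -60, 90], [0, 0, 0]],
    [[-75, -90, 130], [0, 0, 0]],
    [[-110, -110, 170], [0, 0, 0]],
    [[-147, -120, 200], [0, 0, 0]],
    [[-147, -120, 200], [0, 0, 0]],
    [[-147, -120, 200], [0, 0, 0]],
  ],
  hand=60,
)

```text
time_s: 10.95
tool_pos: [0.5196, 0.0892, 0.2699]
tool_rot: [179.7, -0.0, 95.3]
force: [0.9, 0.3, -0.2]
grip_width: 0.0597
```

```bash
python3 - <<'E'
from h import *
o=env.get_obs(); print(o["tool_pos"],o["tool_rot"],o["force"],o["grip_width"])
p=snap("wrist","w4.png"); find(p,"tube_a_centre",.039,4); find(p,"flat_bar_centre",.076,1)
cv2.imwrite("pics/w4c.png",cv2.resize(p["image"][0:230,200:540,::-1],None,fx=2.2,fy=2.2,interpolation=cv2.INTER_CUBIC))
E
```

```text
[0.51958401 0.08921543 0.2698744 ] [ 1.79713783e+02 -4.30800202e-03  9.53142910e+01] [ 0.86890032  0.3047884  -0.20693391] 0.05969135636485533
tube_a_centre 0.82 [308, 0, 337, 69] mean [504. 241.] rect c [505. 241.] s [32. 67.] a 6.4
flat_bar_centre 0.92 [457, 0, 495, 165] mean [665. 202.] rect c [666. 197.] s [ 29. 162.] a 4.9
```

View pics/w4c.png

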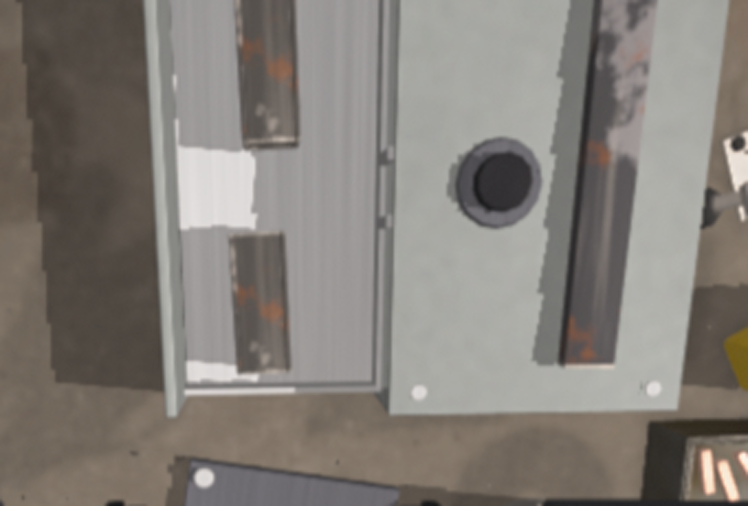

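The crop shows two tubes lying across the drawer (crop centres (260,303) and (268,70)), not along its x axis. The bar is safe on the unit top. I'm measuring them.

```bash
python3 - <<'E'
from h import *
p=snap("wrist")
def c(u,z): return (ray(p,np.array(u)/2.2+[200,0],z)[:,:2]*1000).round(1)
a=c([(230,237),(284,234),(290,371),(236,374)],.039); print(a.tolist(),a.mean(0)); d=(a[0]+a[1]-a[2]-a[3])/2; print("len",np.linalg.norm(d),"ang",np.degrees(np.arctan2(d[1],d[0])), "w",np.linalg.norm(a[1]-a[0]))
b=c([(243,147),(298,145),(237,0),(291,0)],.039); print(b.tolist())
print("btn",c([(501,182)],.077),"front top edge",c([(147,0),(167,410),(158,0),(182,400)],.063).tolist(),"tray right wall",c([(188,390),(378,384)],.026).tolist(),"bar",c([(562,364),(614,365),(594,60)],.076).tolist())
E
```

```text
[[490.7, 162.6], [518.4, 166.7], [528.6, 95.9], [499.6, 91.5]] [509.325 129.175]
len 71.58983866443616 ang 97.66604158920846 w 28.001785657346915
[[493.8, 206.6], [521.2, 210.1], [485.4, 272.0], [511.1, 274.4]]
btn [[614.6 198. ]] front top edge [[446.8, 261.2], [466.7, 73.6], [451.7, 261.7], [474.0, 79.6]] tray right wall [[473.0, 77.7], [579.0, 91.1]] bar [[659.0, 117.8], [684.3, 119.7], [646.9, 252.3]]
```

Request:
apply_moves(
  targets=[
    [[-5, 20, -50], [0, 0, 0.016]],
    [[-10, 39, -100], [0, 0, 0.032]],
    [[-10, 39, -150], [0, 0, 0.032]],
    [[-10, 39, -190], [0, 0, 0.032]],
    [[-10, 39, -190], [0, 0, 0.032]],
  ],
  hand=42,
)

```text
time_s: 11.65
tool_pos: [0.5036, 0.1279, 0.0684]
tool_rot: [-179.1, 0.1, 97.3]
force: [-0.8, 0.3, 0.1]
grip_width: 0.0426
```

Request:
apply_moves(
  targets=[
    [[0, 0, -20], [0, 0, 0]],
    [[0, 0, -35], [0, 0, 0]],
    [[0, 0, -46], [0, 0, 0]],
    [[0, 0, -46], [0, 0, 0]],
  ],
)

```text
time_s: 12.05
tool_pos: [0.5098, 0.129, 0.0301]
tool_rot: [-179.9, 0.0, 97.2]
force: [0.3, 0.0, -0.4]
grip_width: 0.0421
```

Request:
apply_moves(
  targets=[
    [[0, 0, 0], [0, 0, 0]],
    [[0, 0, 0], [0, 0, 0]],
    [[0, 0, 0], [0, 0, 0]],
    [[0, 0, 0], [0, 0, 0]],
    [[0, 0, 0], [0, 0, 0]],
  ],
  hand=0,
  squeeze=40,
)

```text
time_s: 12.55
tool_pos: [0.5106, 0.1292, 0.0317]
tool_rot: [179.9, -0.0, 97.2]
force: [-1.5, -0.3, 5.9]
grip_width: 0.0294
```

Request:
apply_moves(
  targets=[
    [[0, 0, 30], [0, 0, 0]],
    [[0, 0, 70], [0, 0, 0]],
    [[0, 0, 95], [0, 0, 0.0]],
    [[0, -20, 95], [0, 0, 0.14]],
    [[0, -50, 95], [0, 0, 0.28]],
    [[5, -80, 95], [0, 0, 0.42]],
    [[10, -110, 95], [0, 0, 0.56]],
    [[15, -140, 95], [0, 0, 0.7]],
  ],
)

```text
time_s: 13.35
tool_pos: [0.5245, -0.0122, 0.125]
tool_rot: [-180.0, -0.0, 137.7]
force: [-0.0, 0.8, -2.3]
grip_width: 0.0292
```

Request:
apply_moves(
  targets=[
    [[5, -10, 0], [0, 0, 0.14]],
    [[10, -20, 0], [0, 0, 0.28]],
    [[15, -30, 0], [0, 0, 0.42]],
    [[15, -33, 0], [0, 0, 0.56]],
    [[15, -33, 0], [0, 0, 0.693]],
    [[15, -33, 0], [0, 0, 0.693]],
    [[15, -33, -40], [0, 0, 0.693]],
    [[15, -33, -70], [0, 0, 0.693]],
  ],
)

```text
time_s: 14.15
tool_pos: [0.5399, -0.0439, 0.0546]
tool_rot: [180.0, 0.0, 176.8]
force: [0.4, -0.1, -2.4]
grip_width: 0.0293
```

```bash
python3 - <<'E'
from h import *
o=env.get_obs(); print(o["tool_pos"],o["tool_rot"],o["force"],o["grip_width"],o["qpos"].round())
p=snap("wrist","w5.png")
E
```

```text
[ 0.53988661 -0.04392387  0.05455351] [1.79995452e+02 3.66004977e-02 1.76828639e+02] [ 0.35717589 -0.08955405 -2.41343602] 0.02929343351112646 [  7.  14.  -5. 109.   2.  57.  87.]
```

View pics/w5.png

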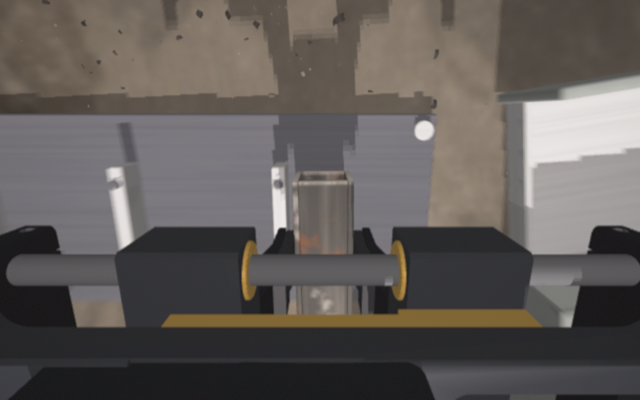

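The picture shows the tube at (323,245) held parallel to side fence 2 (280,200) with a small gap. Lowering it.

Request:
apply_moves(
  targets=[
    [[0, 0, -12], [0, 0, 0]],
    [[0, 0, -20], [0, 0, 0]],
    [[0, 0, -23], [0, 0, 0]],
    [[0, 0, -23], [0, 0, 0]],
    [[0, 0, -23], [0, 0, 0]],
  ],
)

```text
time_s: 14.7
tool_pos: [0.5409, -0.0441, 0.0336]
tool_rot: [180.0, 0.1, 177.0]
force: [0.1, 0.4, -2.0]
grip_width: 0.0294
```

Request:
apply_moves(
  targets=[
    [[0, -2, 0], [0, 0, 0]],
    [[0, -4, 0], [0, 0, 0]],
    [[0, -6, 0], [0, 0, 0]],
    [[0, -7, 0], [0, 0, 0]],
    [[0, -7, 0], [0, 0, 0]],
  ],
)

```text
time_s: 15.2
tool_pos: [0.5402, -0.0511, 0.0329]
tool_rot: [180.0, 0.0, 177.0]
force: [-0.1, 0.4, -1.3]
grip_width: 0.0291
```

Request:
apply_moves(
  targets=[
    [[0, -1, 0], [0, 0, 0]],
    [[0, -2, 0], [0, 0, 0]],
    [[0, -3, 0], [0, 0, 0]],
    [[0, -3, 0], [0, 0, 0]],
  ],
)

```text
time_s: 15.6
tool_pos: [0.5403, -0.0514, 0.0328]
tool_rot: [179.8, 0.0, 177.1]
force: [-0.9, 6.7, 0.2]
grip_width: 0.0295
```

Request:
apply_moves(
  targets=[
    [[3, 0, 0], [0, 0, 0]],
    [[6, 0, 0], [0, 0, 0]],
    [[8, 0, 0], [0, 0, 0]],
    [[8, 0, 0], [0, 0, 0]],
  ],
)

```text
time_s: 16.0
tool_pos: [0.5449, -0.0516, 0.0328]
tool_rot: [179.9, -0.4, 177.1]
force: [-10.0, 5.4, 9.2]
grip_width: 0.0293
```

Request:
apply_moves(
  targets=[
    [[2, 0, 0], [0, 0, 0]],
    [[3, 0, 0], [0, 0, 0]],
    [[3, 0, 0], [0, 0, 0]],
  ],
)

```text
time_s: 16.3
tool_pos: [0.5478, -0.0518, 0.0328]
tool_rot: [179.9, -0.4, 177.1]
force: [-9.6, 5.8, 9.9]
grip_width: 0.0292
```

Request:
apply_moves(
  targets=[
    [[0, 0, 0], [0, 0, 0]],
    [[0, 0, 0], [0, 0, 0]],
    [[0, 0, 0], [0, 0, 0]],
  ],
  hand=40,
)

```text
time_s: 16.6
tool_pos: [0.5516, -0.0549, 0.0329]
tool_rot: [-180.0, 0.1, 177.0]
force: [0.8, 0.0, 0.7]
grip_width: 0.0389
```

Request:
apply_moves(
  targets=[
    [[0, 0, 20], [0, 0, 0]],
    [[0, 0, 60], [0, 0, 0]],
    [[30, 0, 100], [0, 0, 0]],
    [[60, 0, 140], [0, 0, 0]],
    [[90, 0, 150], [0, 0, 0]],
    [[90, 0, 150], [0, 0, 0]],
    [[90, 0, 150], [0, 0, 0]],
  ],
  hand=0,
)

```text
time_s: 17.3
tool_pos: [0.6408, -0.0545, 0.1819]
tool_rot: [-180.0, -0.1, 177.0]
force: [-0.7, -0.3, -0.7]
grip_width: 0.0015
```

```bash
python3 - <<'E'
from h import *
o=env.get_obs(); print(o["tool_pos"],o["tool_rot"],o["force"],o["grip_width"])
p=snap("wrist","w6.png"); find(p,"tube_a_centre",.04,2)
c=np.radians(-3.01); Rm=np.array([[np.cos(c),-np.sin(c)],[np.sin(c),np.cos(c)]])
im=p["image"][:,:,::-1].copy()
for q in [(-25,55),(50,55),(50,85),(-25,85)]:
    w=Rm@np.array(q)+[533.8,-120]; u=proj(p,[[w[0]/1000,w[1]/1000,.04]])[0]; print(q,u.round(1)); cv2.circle(im,tuple(int(v) for v in u),2,(0,0,255),-1)
cv2.imwrite("pics/w6c.png",cv2.resize(im[40:290,170:470],None,fx=2.4,fy=2.4,interpolation=cv2.INTER_CUBIC))
E
```

```text
[ 0.64084912 -0.05449435  0.18185301] [-1.79980745e+02 -6.00987180e-02  1.77012911e+02] [-0.74833517 -0.2548059  -0.71559959] 0.0015094926161542805
tube_a_centre 0.93 [599, 1, 639, 43] mean [511. 202.] rect c [511. 201.] s [31. 30.] a 10.4
(-25, 55) [304.6  40.7]
(50, 55) [305.8 130.8]
(50, 85) [339.  130.8]
(-25, 85) [340.   40.7]
```

View pics/w6c.png

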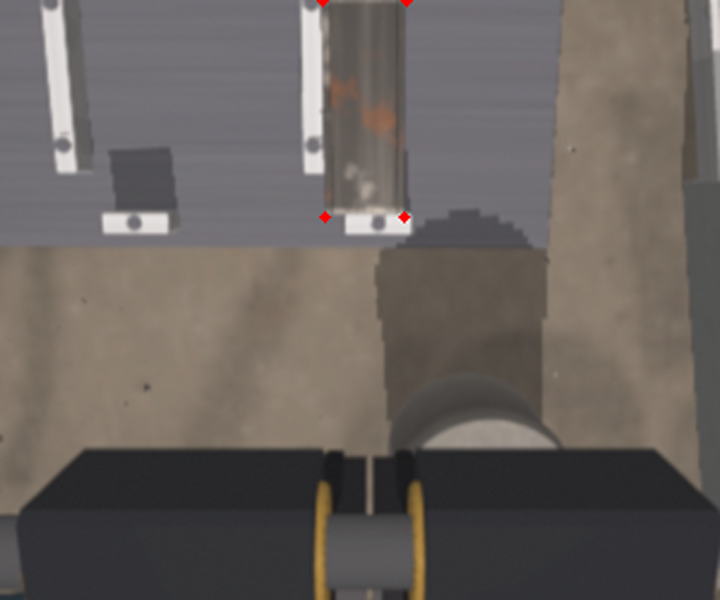

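The crop shows tube 1 flat against side fence 2, with its end at (370,210), within about 2 mm of the end fence. The x force looked like sliding friction, so I'm seating it with shut fingers from the end and then from the side.

Request:
apply_moves(
  targets=[
    [[-45, 3, 0], [0, 0, 0]],
    [[-90, 6, 0], [0, 0, 0]],
    [[-130, 11, -20], [0, 0, 0]],
    [[-153, 11, -60], [0, 0, 0]],
    [[-153, 11, -105], [0, 0, 0]],
    [[-153, 11, -140], [0, 0, 0]],
    [[-153, 11, -163], [0, 0, 0]],
    [[-153, 11, -163], [0, 0, 0]],
  ],
  hand=0,
)

```text
time_s: 18.2
tool_pos: [0.4831, -0.0431, 0.0159]
tool_rot: [-180.0, -0.5, 177.0]
force: [-0.5, -0.8, 0.4]
grip_width: 0.0003
```

Request:
apply_moves(
  targets=[
    [[6, 0, 0], [0, 0, 0]],
    [[11, -1, 0], [0, 0, 0]],
    [[13, -1, 0], [0, 0, 0]],
    [[14, -1, 0], [0, 0, 0]],
    [[15, -1, 0], [0, 0, 0]],
    [[15, -1, 0], [0, 0, 0]],
  ],
)

```text
time_s: 18.8
tool_pos: [0.5008, -0.044, 0.0202]
tool_rot: [-180.0, -0.3, 177.0]
force: [-8.2, 0.3, 6.3]
grip_width: 0.0002
```

Request:
apply_moves(
  targets=[
    [[1, 0, 0], [0, 0, 0]],
    [[2, 0, 0], [0, 0, 0]],
    [[3, 0, 0], [0, 0, 0]],
    [[3, 0, 0], [0, 0, 0]],
  ],
)

```text
time_s: 19.2
tool_pos: [0.5008, -0.044, 0.0198]
tool_rot: [-180.0, -0.6, 177.0]
force: [-14.7, 0.2, 11.2]
grip_width: 0.0003
```

Request:
apply_moves(
  targets=[
    [[-12, 0, 0], [0, 0, 0]],
    [[-12, 0, 45], [0, 0, 0]],
    [[10, 20, 60], [0, 0, 0]],
    [[46, 33, 60], [0, 0, 0]],
    [[46, 33, 60], [0, 0, 0]],
    [[46, 33, 20], [0, 0, 0]],
    [[46, 33, 0], [0, 0, 0]],
    [[46, 33, 0], [0, 0, 0]],
  ],
)

```text
time_s: 20.0
tool_pos: [0.5494, -0.0115, 0.0171]
tool_rot: [-180.0, -0.3, 177.0]
force: [-1.4, 0.8, -0.1]
grip_width: 0.0005
```

Request:
apply_moves(
  targets=[
    [[0, -4, 0], [0, 0, 0]],
    [[0, -7, 0], [0, 0, 0]],
    [[0, -9, 0], [0, 0, 0]],
    [[0, -10, 0], [0, 0, 0]],
    [[0, -11, 0], [0, 0, 0]],
    [[0, -12, 0], [0, 0, 0]],
    [[0, -12, 0], [0, 0, 0]],
  ],
)

```text
time_s: 20.7
tool_pos: [0.552, -0.0231, 0.0197]
tool_rot: [180.0, 0.0, 177.0]
force: [0.0, 0.9, -0.5]
grip_width: 0.0005
```

Request:
apply_moves(
  targets=[
    [[0, -2, 0], [0, 0, 0]],
    [[0, -4, 0], [0, 0, 0]],
    [[0, -6, 0], [0, 0, 0]],
    [[0, -7, 0], [0, 0, 0]],
    [[0, -7, 0], [0, 0, 0]],
  ],
)

```text
time_s: 21.2
tool_pos: [0.552, -0.0281, 0.0196]
tool_rot: [179.9, -0.0, 177.1]
force: [0.4, 5.2, 0.8]
grip_width: 0.0004
```

Request:
apply_moves(
  targets=[
    [[0, -1, 0], [0, 0, 0]],
    [[0, -2, 0], [0, 0, 0]],
    [[0, -3, 0], [0, 0, 0]],
    [[0, -3, 0], [0, 0, 0]],
  ],
)

```text
time_s: 21.6
tool_pos: [0.552, -0.0282, 0.0197]
tool_rot: [179.7, -0.0, 177.2]
force: [-1.2, 10.9, 1.1]
grip_width: 0.0
```

Request:
apply_moves(
  targets=[
    [[0, 8, 0], [0, 0, 0]],
    [[0, 10, 45], [0, 0, 0]],
    [[0, 30, 90], [0, 0, -0.14]],
    [[-10, 60, 130], [0, 0, -0.28]],
    [[-20, 90, 170], [0, 0, -0.42]],
    [[-30, 120, 210], [0, 0, -0.56]],
    [[-40, 150, 240], [0, 0, -0.7]],
    [[-42, 185, 247], [0, 0, -0.84]],
  ],
  hand=42,
)

```text
time_s: 22.4
tool_pos: [0.5115, 0.1522, 0.2717]
tool_rot: [179.6, 0.3, 128.5]
force: [0.7, -0.5, -0.9]
grip_width: 0.0416
```

Request:
apply_moves(
  targets=[
    [[0, 3, 0], [0, 0, -0.14]],
    [[0, 3, 0], [0, 0, -0.28]],
    [[0, 3, 0], [0, 0, -0.42]],
    [[0, 3, 0], [0, 0, -0.55]],
    [[0, 3, 0], [0, 0, -0.55]],
    [[0, 3, 0], [0, 0, -0.55]],
  ],
)

```text
time_s: 23.0
tool_pos: [0.5102, 0.1543, 0.2665]
tool_rot: [180.0, 0.1, 97.5]
force: [-0.0, -0.2, 0.7]
grip_width: 0.042
```

```bash
python3 - <<'E'
from h import *
o=env.get_obs(); print(o["tool_pos"],o["tool_rot"],o["force"],o["grip_width"])
p=snap("wrist","w7.png"); find(p,"tube_a_centre",.039,3)
for n in("side","scene"): q=snap(n); find(q,"tube_a_centre",.039,4)
cv2.imwrite("pics/w7c.png",cv2.resize(p["image"][0:230,200:540,::-1],None,fx=2.2,fy=2.2,interpolation=cv2.INTER_CUBIC))
E
```

```text
[0.51022102 0.15427292 0.26654882] [1.79987152e+02 5.15476848e-02 9.75247294e+01] [-0.0018797  -0.19941786  0.65012787] 0.0420185491021765
tube_a_centre 0.89 [314, 54, 341, 125] mean [503. 249.] rect c [503. 248.] s [29. 73.] a 8.2
tube_a_centre 0.4 [456, 69, 499, 227] mean [682. 205.] rect c [683. 200.] s [ 34. 185.] a 5.4
tube_a_centre 0.33 [276, 285, 372, 315] mean [532. -11.] rect c [533. -15.] s [127.  42.] a 7.5
tube_a_centre 0.72 [243, 180, 342, 233] mean [575. -97.] rect c [ 571. -101.] s [306. 136.] a 87.2
tube_a_centre 0.48 [390, 222, 421, 235] mean [509. 250.] rect c [509. 250.] s [40. 76.] a 7.6
tube_a_centre 0.51 [267, 179, 279, 193] mean [501. 230.] rect c [502. 228.] s [36. 99.] a 3.6
```

View pics/w7c.png

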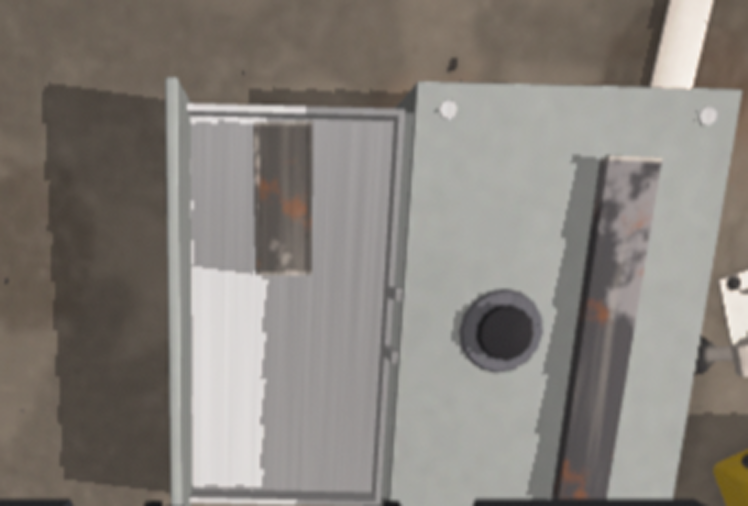

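The crop shows exactly one tube left in the drawer, at (283,198), about (0.503, 0.2485), so there were two in all. Grasping it.

Request:
apply_moves(
  targets=[
    [[-3, 45, -50], [0, 0, 0]],
    [[-7, 93, -100], [0, 0, 0]],
    [[-7, 93, -150], [0, 0, 0]],
    [[-7, 93, -190], [0, 0, 0]],
    [[-7, 93, -190], [0, 0, 0]],
    [[-7, 93, -215], [0, 0, 0]],
    [[-7, 93, -230], [0, 0, 0]],
    [[-7, 93, -236], [0, 0, 0]],
  ],
  hand=42,
)

```text
time_s: 24.1
tool_pos: [0.5021, 0.2474, 0.029]
tool_rot: [-179.9, 0.1, 97.4]
force: [0.6, 0.4, 0.4]
grip_width: 0.0419
```

Request:
apply_moves(
  targets=[
    [[0, 0, 0], [0, 0, 0]],
    [[0, 0, 0], [0, 0, 0]],
    [[0, 0, 0], [0, 0, 0]],
    [[0, 0, 0], [0, 0, 0]],
    [[0, 0, 0], [0, 0, 0]],
    [[0, 0, 0], [0, 0, 0]],
  ],
  hand=0,
  squeeze=40,
)

```text
time_s: 24.7
tool_pos: [0.5039, 0.2484, 0.0319]
tool_rot: [179.9, -0.0, 97.4]
force: [-0.9, -0.9, 6.3]
grip_width: 0.0295
```

Request:
apply_moves(
  targets=[
    [[0, 0, 30], [0, 0, 0]],
    [[0, 0, 70], [0, 0, 0]],
    [[0, 0, 95], [0, 0, 0]],
    [[5, -35, 95], [0, 0, 0.14]],
    [[10, -80, 95], [0, 0, 0.28]],
    [[15, -125, 95], [0, 0, 0.42]],
    [[20, -170, 95], [0, 0, 0.56]],
    [[25, -215, 95], [0, 0, 0.7]],
  ],
)

```text
time_s: 25.5
tool_pos: [0.5271, 0.0372, 0.1252]
tool_rot: [-180.0, -0.0, 136.6]
force: [0.5, -0.4, -2.5]
grip_width: 0.0293
```

Request:
apply_moves(
  targets=[
    [[2, -40, 0], [0, 0, 0.14]],
    [[4, -80, 0], [0, 0, 0.28]],
    [[6, -120, 0], [0, 0, 0.42]],
    [[7, -155, 0], [0, 0, 0.56]],
    [[7, -172, 0], [0, 0, 0.69]],
    [[7, -172, 0], [0, 0, 0.69]],
    [[7, -172, -40], [0, 0, 0.69]],
    [[7, -172, -70], [0, 0, 0.69]],
  ],
)

```text
time_s: 26.3
tool_pos: [0.5346, -0.1316, 0.0545]
tool_rot: [179.9, 0.0, 175.7]
force: [-0.3, -0.4, -2.7]
grip_width: 0.0288
```

Request:
apply_moves(
  targets=[
    [[0, 0, -12], [0, 0, 0]],
    [[0, 0, -20], [0, 0, 0]],
    [[0, 0, -23], [0, 0, 0]],
    [[0, 0, -23], [0, 0, 0]],
  ],
)

```text
time_s: 26.7
tool_pos: [0.5356, -0.1328, 0.0337]
tool_rot: [180.0, 0.1, 175.8]
force: [0.4, -0.1, -1.2]
grip_width: 0.0297
```

Request:
apply_moves(
  targets=[
    [[0, -2, 0], [0, 0, 0]],
    [[0, -4, 0], [0, 0, 0]],
    [[0, -6, 0], [0, 0, 0]],
    [[0, -7, 0], [0, 0, 0]],
    [[0, -8, 0], [0, 0, 0]],
    [[0, -9, 0], [0, 0, 0]],
    [[0, -9, 0], [0, 0, 0]],
  ],
)

```text
time_s: 27.4
tool_pos: [0.5351, -0.1419, 0.033]
tool_rot: [180.0, 0.0, 175.8]
force: [-1.2, 0.8, 2.0]
grip_width: 0.0294
```

Request:
apply_moves(
  targets=[
    [[0, -1, 0], [0, 0, 0.021]],
    [[0, -3, 0], [0, 0, 0.021]],
    [[0, -4, 0], [0, 0, 0.021]],
    [[0, -5, 0], [0, 0, 0.021]],
    [[0, -6, 0], [0, 0, 0.021]],
    [[0, -6, 0], [0, 0, 0.021]],
  ],
)

```text
time_s: 28.0
tool_pos: [0.5351, -0.1464, 0.0329]
tool_rot: [179.9, 0.0, 177.0]
force: [0.9, 6.5, 4.1]
grip_width: 0.0292
```

Request:
apply_moves(
  targets=[
    [[3, 0, 0], [0, 0, 0]],
    [[6, 0, 0], [0, 0, 0]],
    [[9, -1, 0], [0, 0, 0]],
    [[11, -1, 0], [0, 0, 0]],
    [[11, -1, 0], [0, 0, 0]],
  ],
)

```text
time_s: 28.5
tool_pos: [0.5389, -0.1468, 0.0328]
tool_rot: [179.8, -0.9, 176.9]
force: [-18.8, 8.0, 22.4]
grip_width: 0.0296
```

Request:
apply_moves(
  targets=[
    [[-6, 0, 0], [0, 0, 0]],
    [[-6, 1, 0], [0, 0, 0]],
  ],
)

```text
time_s: 28.7
tool_pos: [0.5387, -0.1467, 0.0329]
tool_rot: [179.9, -0.1, 176.9]
force: [-2.0, 4.3, 5.7]
grip_width: 0.0292
```

Request:
apply_moves(
  targets=[
    [[0, 0, 0], [0, 0, 0]],
    [[0, 0, 0], [0, 0, 0]],
    [[0, 0, 0], [0, 0, 0]],
  ],
  hand=40,
)

```text
time_s: 29.0
tool_pos: [0.5393, -0.1494, 0.0322]
tool_rot: [-179.9, -0.0, 176.9]
force: [-0.1, 0.6, 0.8]
grip_width: 0.0387
```

Request:
apply_moves(
  targets=[
    [[0, 0, 20], [0, 0, 0]],
    [[0, 0, 60], [0, 0, 0]],
    [[-20, 0, 70], [0, 0, 0]],
    [[-60, 0, 70], [0, 0, 0]],
    [[-60, 0, 70], [0, 0, 0]],
  ],
  hand=0,
)

```text
time_s: 29.5
tool_pos: [0.4744, -0.1494, 0.1016]
tool_rot: [-180.0, -0.3, 176.8]
force: [-1.1, -0.1, -1.0]
grip_width: 0.0078
```

```bash
python3 - <<'E'
from h import *
o=env.get_obs(); print(o["tool_pos"],o["tool_rot"],o["force"],o["grip_width"])
E
```

```text
[ 0.47438882 -0.14939179  0.10155877] [-179.95759184   -0.29367507  176.79251655] [-1.08899087 -0.07604486 -1.04812261] 0.007773773807566838
```

Request:
apply_moves(
  targets=[
    [[-6, 8, 0], [0, 0, 0]],
    [[-6, 8, -40], [0, 0, 0]],
    [[-6, 8, -70], [0, 0, 0]],
    [[-6, 8, -83], [0, 0, 0]],
    [[-6, 8, -83], [0, 0, 0]],
    [[-6, 8, -83], [0, 0, 0]],
  ],
  hand=0,
)

```text
time_s: 30.1
tool_pos: [0.4747, -0.1402, 0.0203]
tool_rot: [-180.0, 0.1, 177.0]
force: [0.2, 0.7, 0.2]
grip_width: 0.0003
```

Request:
apply_moves(
  targets=[
    [[4, 0, 0], [0, 0, 0]],
    [[8, 0, 0], [0, 0, 0]],
    [[12, -1, 0], [0, 0, 0]],
    [[15, -1, 0], [0, 0, 0]],
    [[18, -1, 0], [0, 0, 0]],
    [[20, -1, 0], [0, 0, 0]],
    [[22, -1, 0], [0, 0, 0]],
    [[22, -1, 0], [0, 0, 0]],
  ],
)

```text
time_s: 30.9
tool_pos: [0.4953, -0.1412, 0.0194]
tool_rot: [180.0, -0.1, 177.0]
force: [-2.4, 0.3, 0.8]
grip_width: 0.0003
```

Request:
apply_moves(
  targets=[
    [[1, 0, 0], [0, 0, 0]],
    [[2, 0, 0], [0, 0, 0]],
    [[2, 0, 0], [0, 0, 0]],
  ],
)

```text
time_s: 31.2
tool_pos: [0.4954, -0.1412, 0.0192]
tool_rot: [180.0, -0.3, 176.9]
force: [-7.4, 0.4, 6.1]
grip_width: 0.0004
```

Request:
apply_moves(
  targets=[
    [[1, 0, 0], [0, 0, 0]],
    [[2, 0, 0], [0, 0, 0]],
    [[2, 0, 0], [0, 0, 0]],
    [[-10, 0, 0], [0, 0, 0]],
    [[-10, 0, 45], [0, 0, 0]],
    [[15, 20, 60], [0, 0, 0]],
    [[49, 29, 60], [0, 0, 0]],
    [[49, 29, 60], [0, 0, 0]],
  ],
)

```text
time_s: 32.0
tool_pos: [0.5518, -0.1094, 0.0811]
tool_rot: [179.9, 0.4, 177.2]
force: [0.1, -0.3, -0.3]
grip_width: 0.0003
```

Request:
apply_moves(
  targets=[
    [[0, 0, -35], [0, 0, 0]],
    [[0, 0, -60], [0, 0, 0]],
    [[0, 0, -60], [0, 0, 0]],
    [[0, -4, -60], [0, 0, 0]],
    [[0, -7, -60], [0, 0, 0]],
    [[0, -10, -60], [0, 0, 0]],
    [[0, -12, -60], [0, 0, 0]],
    [[0, -12, -60], [0, 0, 0]],
  ],
)

```text
time_s: 32.8
tool_pos: [0.5478, -0.1231, 0.0208]
tool_rot: [179.9, 0.1, 177.0]
force: [1.0, 4.1, 1.7]
grip_width: 0.0007
```

Request:
apply_moves(
  targets=[
    [[0, -1, 0], [0, 0, 0]],
    [[0, -2, 0], [0, 0, 0]],
    [[0, -3, 0], [0, 0, 0]],
    [[0, -3, 0], [0, 0, 0]],
  ],
)

```text
time_s: 33.2
tool_pos: [0.5478, -0.1231, 0.0206]
tool_rot: [179.8, 0.1, 177.1]
force: [-1.0, 9.2, 5.2]
grip_width: 0.0001
```

Request:
apply_moves(
  targets=[
    [[0, 8, 0], [0, 0, 0]],
    [[0, 10, 45], [0, 0, 0]],
    [[20, 20, 90], [0, 0, 0]],
    [[50, 30, 130], [0, 0, 0]],
    [[80, 38, 160], [0, 0, 0]],
    [[93, 38, 160], [0, 0, 0]],
    [[93, 38, 160], [0, 0, 0]],
    [[93, 38, 160], [0, 0, 0]],
  ],
)

```text
time_s: 34.0
tool_pos: [0.6384, -0.0901, 0.1783]
tool_rot: [-179.9, -0.2, 176.9]
force: [-0.5, -0.1, -0.6]
grip_width: 0.0004
```

```bash
python3 - <<'E'
from h import *
o=env.get_obs(); print(o["tool_pos"],o["tool_rot"],o["grip_width"])
p=snap("wrist","w8.png")
cv2.imwrite("pics/w8c.png",cv2.resize(p["image"][0:200,190:450,::-1],None,fx=3,fy=3,interpolation=cv2.INTER_CUBIC))
E
```

```text
[ 0.63839885 -0.09013709  0.17827061] [-1.79938863e+02 -1.52744963e-01  1.76904262e+02] 0.0003840125098587012
```

View pics/w8c.png

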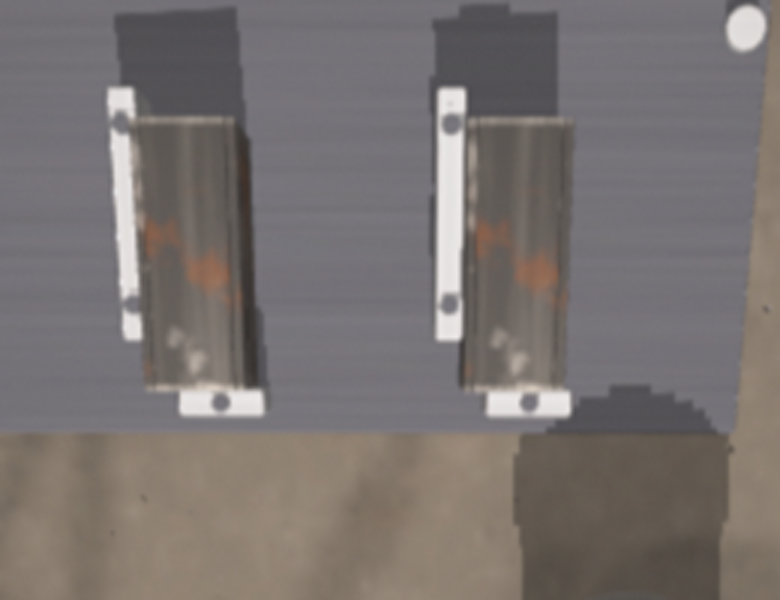

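The crop shows both tubes square and flush, at (190,250) in corner 1 and (520,250) in corner 2, against their side and end fences. Now fetching the bar.

Request:
apply_moves(
  targets=[
    [[0, 30, 0], [0, 0, -0.12]],
    [[5, 65, 0], [0, 0, -0.24]],
    [[8, 100, 0], [0, 0, -0.36]],
    [[12, 135, 0], [0, 0, -0.48]],
    [[16, 170, 0], [0, 0, -0.6]],
    [[20, 205, 0], [0, 0, -0.72]],
    [[24, 235, 0], [0, 0, -0.84]],
    [[27, 265, 0], [0, 0, -0.96]],
  ],
  hand=44,
)

```text
time_s: 34.85
tool_pos: [0.6656, 0.1759, 0.1785]
tool_rot: [-179.9, 0.0, 121.6]
force: [0.7, -0.0, 0.2]
grip_width: 0.0432
```

Request:
apply_moves(
  targets=[
    [[0, 10, 0], [0, 0, -0.12]],
    [[0, 20, 0], [0, 0, -0.24]],
    [[0, 27, 0], [0, 0, -0.36]],
    [[0, 27, 0], [0, 0, -0.464]],
    [[0, 27, 0], [0, 0, -0.464]],
    [[0, 27, 0], [0, 0, -0.464]],
  ],
)

```text
time_s: 35.45
tool_pos: [0.666, 0.2017, 0.1789]
tool_rot: [-179.9, 0.1, 95.5]
force: [-0.5, 0.6, -0.2]
grip_width: 0.0438
```

```bash
python3 - <<'E'
from h import *
o=env.get_obs(); print(o["tool_pos"],o["tool_rot"],o["grip_width"])
p=snap("wrist"); find(p,"flat_bar_centre",.076,1)
p=snap("side"); find(p,"flat_bar_centre",.076,2)
E
```

```text
[0.6660126  0.20170073 0.17891871] [-1.79927482e+02  6.36098237e-02  9.54553594e+01] 0.043826494289967974
flat_bar_centre 0.68 [313, 92, 342, 291] mean [666. 218.] rect c [668. 200.] s [ 26. 169.] a 5.0
flat_bar_centre 0.67 [333, 237, 401, 259] mean [673. 203.] rect c [672. 201.] s [ 40. 173.] a 5.5
```

Request:
apply_moves(
  targets=[
    [[1, -2, -40], [0, 0, 0]],
    [[1, -2, -70], [0, 0, 0]],
    [[1, -2, -95], [0, 0, 0]],
    [[1, -2, -95], [0, 0, 0]],
    [[1, -2, -105], [0, 0, 0]],
    [[1, -2, -111], [0, 0, 0]],
    [[1, -2, -111], [0, 0, 0]],
  ],
)

```text
time_s: 36.35
tool_pos: [0.6678, 0.2009, 0.0688]
tool_rot: [180.0, -0.0, 95.4]
force: [-0.2, 0.2, 0.0]
grip_width: 0.0444
```

Request:
apply_moves(
  targets=[
    [[0, 0, 0], [0, 0, 0]],
    [[0, 0, 0], [0, 0, 0]],
    [[0, 0, 0], [0, 0, 0]],
    [[0, 0, 0], [0, 0, 0]],
    [[0, 0, 0], [0, 0, 0]],
    [[0, 0, 0], [0, 0, 0]],
  ],
  hand=0,
  squeeze=45,
)

```text
time_s: 36.95
tool_pos: [0.668, 0.201, 0.0692]
tool_rot: [179.9, -0.0, 95.4]
force: [-0.3, 0.5, 2.8]
grip_width: 0.0238
```

Request:
apply_moves(
  targets=[
    [[0, 0, 25], [0, 0, 0]],
    [[0, 0, 50], [0, 0, 0]],
    [[-20, -3, 75], [0, 0, 0]],
    [[-60, -6, 75], [0, 0, 0]],
    [[-100, -12, 75], [0, 0, 0]],
    [[-140, -16, 75], [0, 0, 0]],
    [[-170, -20, 75], [0, 0, 0]],
    [[-170, -20, 75], [0, 0, 0]],
  ],
)

```text
time_s: 37.75
tool_pos: [0.4924, 0.1802, 0.1421]
tool_rot: [-179.7, 0.1, 95.5]
force: [1.2, 0.4, -3.6]
grip_width: 0.0243
```

```bash
python3 - <<'E'
from h import *
o=env.get_obs(); print(o["tool_pos"],o["tool_rot"],o["force"],o["grip_width"])
p=snap("wrist","w9.png"); find(p,"flat_bar_centre",.145,1)
cv2.imwrite("pics/w9c.png",cv2.resize(p["image"][0:330,180:520,::-1],None,fx=1.8,fy=1.8,interpolation=cv2.INTER_CUBIC))
E
```

```text
[0.49243952 0.18023884 0.1421066 ] [-1.79680444e+02  7.34943663e-02  9.54762988e+01] [ 1.19099758  0.36282507 -3.61950686] 0.024316490393173264
flat_bar_centre 0.9 [299, 76, 350, 313] mean [489. 215.] rect c [490. 203.] s [ 26. 122.] a 5.2
```

View pics/w9c.png

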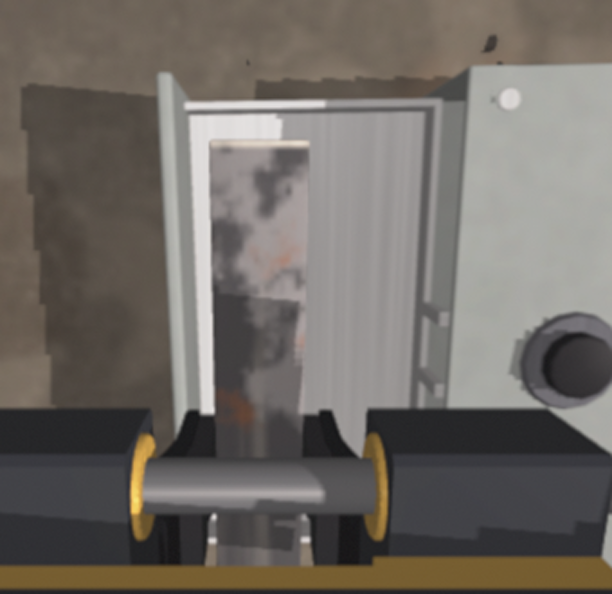

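Request:
apply_moves(
  targets=[
    [[7, 6, 0], [0, 0, 0]],
    [[7, 6, -35], [0, 0, 0]],
    [[7, 6, -70], [0, 0, 0]],
    [[7, 6, -100], [0, 0, 0]],
    [[7, 6, -115], [0, 0, 0]],
    [[7, 6, -115], [0, 0, 0]],
    [[7, 6, -125], [0, 0, 0]],
    [[7, 6, -130], [0, 0, 0]],
  ],
)

```text
time_s: 38.65
tool_pos: [0.5059, 0.1873, 0.0137]
tool_rot: [179.9, -0.0, 95.4]
force: [-0.4, -0.5, -3.5]
grip_width: 0.0244
```

Request:
apply_moves(
  targets=[
    [[0, 0, -1], [0, 0, 0]],
    [[0, 0, -1], [0, 0, 0]],
  ],
)

```text
time_s: 38.85
tool_pos: [0.505, 0.187, 0.013]
tool_rot: [180.0, -0.0, 95.4]
force: [-0.0, -0.3, -4.6]
grip_width: 0.0244
```

Request:
apply_moves(
  targets=[
    [[0, 0, 0], [0, 0, 0]],
    [[0, 0, 0], [0, 0, 0]],
    [[0, 0, 0], [0, 0, 0]],
  ],
  hand=36,
)

```text
time_s: 39.15
tool_pos: [0.5055, 0.1872, 0.0136]
tool_rot: [179.9, -0.0, 95.4]
force: [-0.6, -0.3, -0.5]
grip_width: 0.0346
```

Request:
apply_moves(
  targets=[
    [[0, 0, 25], [0, 0, 0]],
    [[0, 0, 65], [0, 0, 0]],
    [[0, 0, 110], [0, 0, 0]],
    [[-20, -40, 140], [0, 0, 0]],
    [[-20, -80, 180], [0, 0, 0]],
    [[-20, -80, 220], [0, 0, 0]],
    [[-20, -80, 220], [0, 0, 0]],
  ],
  hand=0,
)

```text
time_s: 39.85
tool_pos: [0.4885, 0.1057, 0.2403]
tool_rot: [179.2, -0.1, 95.1]
force: [0.4, 0.5, 0.5]
grip_width: 0.0006
```

```bash
python3 - <<'E'
from h import *
o=env.get_obs(); print(o["tool_pos"],o["tool_rot"],o["force"],o["grip_width"])
p=snap("wrist","w10.png"); find(p,"flat_bar_centre",.019,1); find(p,"drawer_front",.063,1)
cv2.imwrite("pics/w10c.png",cv2.resize(p["image"][0:230,180:520,::-1],None,fx=2,fy=2,interpolation=cv2.INTER_CUBIC))
E
```

```text
[0.4885485  0.10567586 0.24029713] [ 1.79221976e+02 -1.13657195e-01  9.51467235e+01] [0.42000053 0.48866334 0.462509  ] 0.0006499637596016033
flat_bar_centre 0.71 [335, 20, 355, 180] mean [504. 192.] rect c [504. 186.] s [ 27. 169.] a 5.1
drawer_front 0.89 [291, 0, 410, 214] mean [508. 189.] rect c [512. 177.] s [117. 204.] a 6.3
```

View pics/w10c.png

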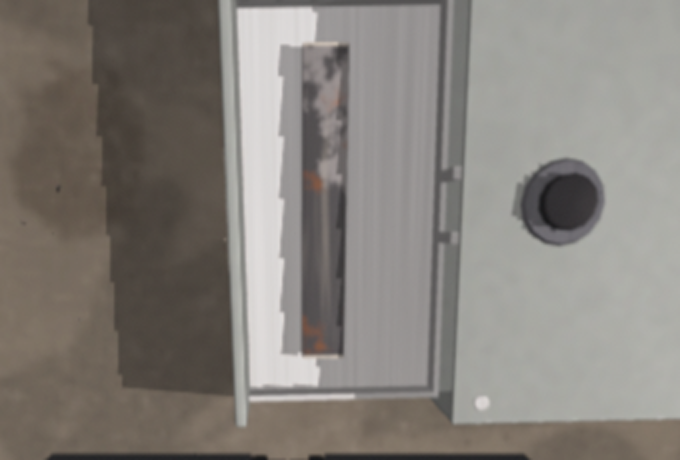

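The crop shows the bar flat in the drawer at (325,200), with margin on every side. Now pushing the drawer shut.

Request:
apply_moves(
  targets=[
    [[-30, 35, 0], [0, 0, 0]],
    [[-52, 73, -20], [0, 0, 0]],
    [[-52, 73, -70], [0, 0, 0]],
    [[-52, 73, -120], [0, 0, 0]],
    [[-52, 73, -165], [0, 0, 0]],
    [[-52, 73, -199], [0, 0, 0]],
    [[-52, 73, -199], [0, 0, 0]],
    [[-52, 73, -199], [0, 0, 0]],
  ],
  hand=0,
)

```text
time_s: 40.8
tool_pos: [0.4317, 0.18, 0.033]
tool_rot: [-179.9, 0.0, 95.4]
force: [0.8, 0.2, 1.5]
grip_width: 0.0005
```

Request:
apply_moves(
  targets=[
    [[8, 1, 0], [0, 0, 0]],
    [[16, 1, 0], [0, 0, 0]],
    [[24, 2, 0], [0, 0, 0]],
    [[34, 3, 0], [0, 0, 0]],
    [[44, 4, 0], [0, 0, 0]],
    [[54, 5, 0], [0, 0, 0]],
    [[64, 6, 0], [0, 0, 0]],
    [[74, 7, 0], [0, 0, 0]],
  ],
)

```text
time_s: 41.6
tool_pos: [0.5072, 0.1871, 0.0336]
tool_rot: [-180.0, -0.0, 95.4]
force: [-4.5, 1.9, 4.7]
grip_width: 0.0003
```

Request:
apply_moves(
  targets=[
    [[8, 1, 0], [0, 0, 0]],
    [[16, 2, 0], [0, 0, 0]],
    [[24, 2, 0], [0, 0, 0]],
    [[31, 3, 0], [0, 0, 0]],
    [[37, 3, 0], [0, 0, 0]],
    [[42, 4, 0], [0, 0, 0]],
    [[46, 4, 0], [0, 0, 0]],
    [[49, 5, 0], [0, 0, 0]],
  ],
)

```text
time_s: 42.4
tool_pos: [0.5555, 0.1922, 0.0335]
tool_rot: [-179.9, -0.0, 95.4]
force: [-4.9, 0.6, 5.0]
grip_width: 0.0004
```

Request:
apply_moves(
  targets=[
    [[1, 0, 0], [0, 0, 0]],
    [[2, 0, 0], [0, 0, 0]],
    [[3, 0, 0], [0, 0, 0]],
    [[4, 0, 0], [0, 0, 0]],
    [[4, 0, 0], [0, 0, 0]],
  ],
)

```text
time_s: 42.9
tool_pos: [0.5564, 0.1923, 0.0333]
tool_rot: [-179.6, 0.0, 95.4]
force: [-13.0, 0.5, 10.7]
grip_width: 0.0005
```

Request:
apply_moves(
  targets=[
    [[1, 0, 0], [0, 0, 0]],
    [[2, 0, 0], [0, 0, 0]],
    [[3, 0, 0], [0, 0, 0]],
    [[3, 0, 0], [0, 0, 0]],
  ],
)

```text
time_s: 43.3
tool_pos: [0.5565, 0.1922, 0.0333]
tool_rot: [-179.2, 0.1, 95.5]
force: [-22.0, -0.5, 18.0]
grip_width: 0.0003
```

Request:
apply_moves(
  targets=[
    [[1, 0, 0], [0, 0, 0]],
    [[2, 0, 0], [0, 0, 0]],
    [[3, 0, 0], [0, 0, 0]],
    [[3, 0, 0], [0, 0, 0]],
  ],
)

```text
time_s: 43.7
tool_pos: [0.5566, 0.1923, 0.0333]
tool_rot: [-178.9, 0.1, 95.5]
force: [-29.2, -1.4, 24.4]
grip_width: 0.0006
```

Request:
apply_moves(
  targets=[
    [[-8, -1, 0], [0, 0, 0]],
    [[-12, -1, 0], [0, 0, 0]],
    [[-16, -2, 0], [0, 0, 0]],
    [[-16, -2, 0], [0, 0, 0]],
    [[-16, -2, 0], [0, 0, 0]],
    [[-16, -2, 0], [0, 0, 0]],
  ],
)

```text
time_s: 44.3
tool_pos: [0.5506, 0.1892, 0.0335]
tool_rot: [179.9, 0.0, 95.3]
force: [-0.3, -0.0, 0.4]
grip_width: 0.0005
```

Request:
apply_moves(
  targets=[
    [[-20, -2, 0], [0, 0, 0]],
    [[-35, -3, 30], [0, 0, 0]],
    [[-35, -43, 80], [0, 0, 0]],
    [[-35, -83, 125], [0, 0, 0]],
    [[-35, -103, 170], [0, 0, 0]],
    [[-35, -103, 210], [0, 0, 0]],
    [[-35, -103, 210], [0, 0, 0]],
    [[-35, -103, 210], [0, 0, 0]],
  ],
)

```text
time_s: 45.1
tool_pos: [0.5165, 0.0864, 0.2463]
tool_rot: [179.7, -0.0, 95.3]
force: [-0.1, 0.7, -1.3]
grip_width: 0.0005
```

```bash
python3 - <<'E'
from h import *
o=env.get_obs(); print(o["tool_pos"],o["tool_rot"],o["force"],o["grip_width"])
p=snap("wrist","w11.png"); find(p,"drawer_front",.063,1); find(p,"drawer_unit",.066,1);find(p,"button_top",.077,1)
s=snap("side","s2.png"); find(s,"drawer_front",.034,1); find(s,"tube_a_centre",.04,3)
a=cv2.resize(p["image"][0:230,180:520,::-1],(500,338),interpolation=cv2.INTER_CUBIC); b=cv2.resize(s["image"][140:310,200:480,::-1],(557,338),interpolation=cv2.INTER_CUBIC)
cv2.imwrite("pics/w11c.png",np.vstack([a[:,:],b[:250,:500]]))
E
```

```text
[0.51649797 0.08640919 0.24626168] [ 1.79664540e+02 -2.60850445e-02  9.52780946e+01] [-0.13824366  0.7043524  -1.27831148] 0.00047134567721983985
drawer_front 0.78 [369, 1, 387, 190] mean [563. 179.] rect c [564. 171.] s [ 15. 183.] a 6.2
drawer_unit 0.72 [370, 2, 550, 192] mean [637. 185.] rect c [638. 179.] s [165. 182.] a 6.2
button_top 0.77 [422, 62, 454, 93] mean [617. 198.] rect c [617. 198.] s [26. 26.] a 71.2
tube_a_centre 0.76 [271, 184, 291, 206] mean [ 554. -134.] rect c [ 553. -132.] s [53. 93.] a 88.9
```

View pics/w11c.png

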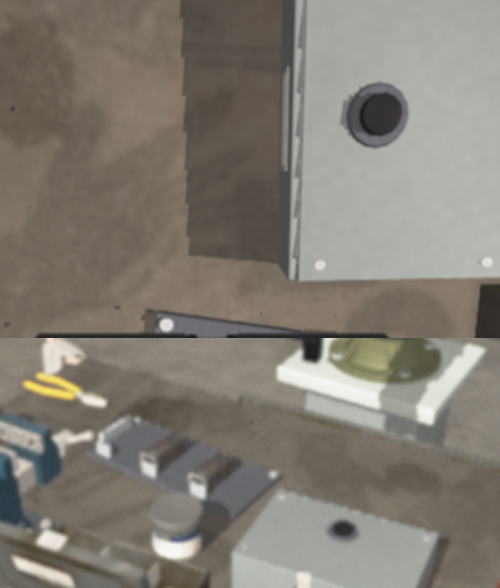

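The pictures show the drawer front flush with the unit and staying shut, and both tubes still on the jig at (160,455) and (210,475). I'm taking one last close look at the jig before handing in.

Request:
apply_moves(
  targets=[
    [[0, -45, 10], [0, 0, 0]],
    [[5, -90, 20], [0, 0, 0]],
    [[10, -135, 35], [0, 0, 0]],
    [[15, -180, 35], [0, 0, 0]],
    [[19, -225, 35], [0, 0, 0]],
    [[19, -265, 35], [0, 0, 0]],
    [[19, -265, 35], [0, 0, 0]],
    [[19, -265, 35], [0, 0, 0]],
  ],
)

```text
time_s: 46.25
tool_pos: [0.5332, -0.1787, 0.2776]
tool_rot: [-179.9, -0.0, 95.2]
force: [-0.4, 0.6, 0.2]
grip_width: 0.0003
```

```bash
python3 - <<'E'
from h import *
o=env.get_obs(); print(o["tool_pos"],o["tool_rot"],o["force"],o["time_s"])
p=snap("wrist","w12.png"); find(p,"tube_a_centre",.04,3)
s=snap("side"); find(s,"drawer_front",.034,1); find(s,"drawer_unit",.066,1); find(s,"tin",.069,1); find(s,"magnet",.016,1); find(s,"pliers",.012,1)
cv2.imwrite("pics/w12c.png",cv2.resize(p["image"][0:230,190:490,::-1],None,fx=2.4,fy=2.4,interpolation=cv2.INTER_CUBIC))
E
```

```text
[ 0.53324741 -0.17869127  0.27760271] [-1.79917059e+02 -4.52435030e-02  9.52461515e+01] [-0.35419596  0.59665642  0.23323798] 46.25
tube_a_centre 0.89 [302, 131, 364, 161] mean [ 542. -145.] rect c [ 542. -146.] s [31. 75.] a 87.2
drawer_unit 0.57 [316, 216, 417, 292] mean [678. 216.] rect c [673. 209.] s [215. 235.] a 6.3
tin 0.63 [270, 215, 305, 249] mean [726.  10.] rect c [728.   9.] s [141.  73.] a 33.5
magnet 0.78 [448, 263, 476, 288] mean [578. 426.] rect c [576. 431.] s [87. 56.] a 19.0
pliers 0.76 [214, 158, 253, 173] mean [ 456. -429.] rect c [ 463. -426.] s [174.  58.] a 81.9
```

View pics/w12c.png

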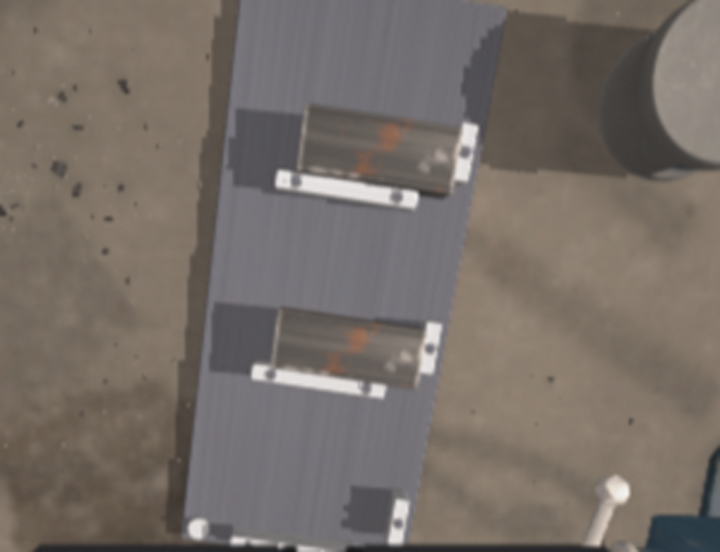

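Both tubes sit square and flush, at (378,148) and (350,345), and the bystanders are where they started. Handing in.

```bash
python3 -c "
from cell import env
print(env.sign_off())"
```

```text
the job is handed in; nothing more can be done
None
```

The job is done and handed in at about 46 s. The system gives no verdict on it.

- **Drawer release:** I pressed the button, and the drawer sprang out by itself with the arm clear above it.
- **Tubes:** The drawer held two tubes. Unlike the description, they lay across the drawer rather than along its x axis. I put them in jig corners 2 and 1 and seated each with shut fingers, first against the end fence and then against the side fence. At the last readings the pushes met firm stops at about 7–15 N at the end and 9–11 N at the side.
- **Bar and drawer:** I set the bar on top of the unit in the meantime, then laid it flat in the drawer. I pushed the drawer to its hard stop at about 29 N.

**Last checks:**
- The drawer stayed shut for about 2 s after I backed off, so it is latched.
- The last close picture shows both tubes square and flush.
- The tin, the magnet and the pliers read within a few millimetres of their start positions, which is camera noise.
- One check disagreed. The drawer's hard stop read about 3–7 mm short of where I expected it, which I put down to finger thickness, since the sprung drawer stayed shut by itself.
- In the final pictures the network missed one of the tubes and the shut drawer front. I confirmed the tube by eye in the last picture, and the drawer front in the picture just before it.

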